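Fit the transit pin of a laboratory shaker

ROBOT

A 6-joint arm with a two-finger parallel gripper is mounted at the origin on a cart in front of the work surface, level with it; the furniture and walls round the work are solid. World frame = base frame: x ahead of the robot, y to its left, z up, the work surface at z = 0. Lengths are in mm, angles in rad, forces in N, time in s.
With the tool pointing down it reaches from about 275 to 1000 mm from the base axis. Payload 8.4 kg.
Tool frame: the origin (TCP) lies between the finger pads; the fingertips stand 22 mm ahead of it and the grasp point (between the pads) lies 3 mm ahead of it (r.nose_length is the z of the fingertips in the tool frame, in mm); z points along the fingers, y is the line along which they close (so a half turn about z gives the same grasp; the last joint's range is limited). The gripper opens to 85 mm and grips with 20 to 120 N. Pads are 22 mm wide; open, the fingers measure 114 mm over their backs; the gripper's body (76 mm by 85 mm) begins 54 mm behind the grasp point. The pads swing forward as they close: fully open they stand 13 mm farther back than shut.
Start: joints at [1.317, 0.353, 1.633, -0, 1.155, -0.002], TCP at [155.716, 605.294, 253.281] pointing down, gripper open.
Joint ranges: [-2.63, 2.63], [-0.92, 2.1], [0.06, 2.66], [-1.3, 4.44], [0, 2.69], [-3.02, 3.02]. Speed limits (rad/s): [2.22, 2.22, 2.79, 3.14, 3.14, 3.14].

INTERFACE

Orientations are given as [roll, pitch, yaw] about the fixed x, y, z axes, in that order (R = Rz(yaw) Ry(pitch) Rx(roll)).
In Python, from rig import r gives the robot as it stands.
- The arm moves only by the shell command python3 steer.py 'ROWS' [FORCE]. ROWS is rows parted by semicolons, their numbers by spaces, 1 to 5 of them, each of 7 numbers: a rotation vector rx, ry, rz in rad, then dx, dy, dz in mm, then the opening from 0.0 (shut) to 1.0 (fully open); each row shifts and turns the commanded pose from where the row before left it, along the tool's axes as they then stand; what a row does not reach is not made up. A row lasts 1/12 s, in which the tool goes at most 41.7 mm and 0.125 rad, less where a joint would pass 70% of its speed; a pose out of reach is approached as far as the arm can. The fingers move at their own pace and stop on an object; FORCE is the grip in N (left out, the last holds). Time passes only in rows, so rows that do not move let the fingers close. It prints the time, the measured TCP pose, the force, the opening and the grip force at its end.
- r.sense(): the state, without advancing time (a new reading comes with each control period).
- r.grab_frame(name): name is "scene" or "side" or "wrist"; returns the picture (400x640x3 uint8, red, green, blue); there is no depth.
- r.camera_params(name): a dict with "fx", "fy", "cx", "cy" (pixels), "dist_coeffs" ([k1, k2, p1, p2, k3] as OpenCV has them; the pictures are not rectified), "rvec" (rotation vector, rad) and "tvec" (3), from world to camera coordinates, as OpenCV has them. Camera axes: x right, y down, z forward; pixel columns grow to the right and rows downward; lengths in mm; the calibration is good to about 2 mm. A picture is of the moment at which its call begins: read the wrist's pose just before it. camera_params takes no time and is no camera call; for the wrist camera it gives the pose at the moment of the call.
- r.sign_off(): hands the job in; it is judged then, once.
The state is a dict: "clock": time; "qpos": joint angles; "qvel": joint speeds; "joint_efforts": joint torques, N m; "eef_pos": TCP position; "tcp_rot": TCP orientation; "contact_force": force on the tool from outside, world axes, zero at the start; "wrist_torque": the same for the moment, N m; "opening": opening from 0.0 (shut) to 1.0 (fully open); "grasp_force": force on a finger pad.
Only numpy, scipy, OpenCV 4.12 (cv2) and the standard library are available. Lean on these libraries where they do the work, as an engineer would, in place of code of your own. Each camera call takes 0.05 s, during which the arm holds its last target. There are 200 camera calls.

TASK

Lock the empty shaker for transport: slide its platform by the black knob until the hole in the platform's hanging lug lines up with the holes in the fork on the side of the base, then take the longer of the two pins from the grey rest and drive it through fork and lug from the outer side, fully home with its collar against the fork, and let go of it there. Leave the short pin in its rest, and do not disturb the beaker and the weighing bottle standing behind the shaker.

Things in the scene. Friction and masses are not known exactly. Their poses are not given: they have to be found in the camera images.
- shaker: Fixed grey shaker base, 200 x 95 mm. Origin on the worktop; x = slide direction (away from robot), y out of the fork side, z up. Fork: two upright 6 mm steel cheeks, 44 mm wide in x, at y 74 to 80 mm (top z 63) and 100 to 106 mm (top z 66), each with a 14 mm hole along y at x 0, z 45 mm. The pin enters along -y from the clear outer side; behind the fork it has room to y = 40 mm.
- fork_hole (a point): Point on the axis of the two fork holes, midway between the cheeks (shaker x 0, y 90, z 45 mm). The outer face of the outer cheek, where the pin's collar must bear, is 16 mm from here along shaker +y; the fork's foot (10 mm high) ends 20 mm from here.
- platform (a joint): Slide of the platform along shaker +x, in m, 0 to 0.085; at 0.060 the lug hole is in line with the fork holes. Starts between 0 and 0.035. Friction of about 3 N holds it where it is left; no stop at the aligned place.
- lug_hole (a point): Centre of the 14 mm hole in the platform's lug, a steel plate 36 mm wide (x), 8 mm thick (y), hanging from the platform's edge between the fork cheeks (6 mm gap to each). Moves with the platform; coincides with fork_hole when the holes are lined up. The pin's tapered nose draws the lug in if it is a few mm off.
- platform_knob (a point): Grip point of the upright round black knob on the platform: 24 mm diameter, from 20 mm below this point (platform top, z 76 mm) to 16 mm above it. Lies +50 mm in x, -80 mm in y (shaker axes) from lug_hole. Two fixed empty flask cups (34 mm tall) stand on the platform 80 mm from the knob towards shaker -x, in a wire gallery whose near bar is 50 mm from the knob.
- long_pin: Longer pin, 134 mm, 0.12 kg. Origin on its axis at the collar face that bears on the fork; x along the shank to the tip. Steel shank 12 mm diameter, tip at x 58 mm, last 14 mm tapering to 5 mm; collar 28 mm diameter, x -6 to 0; black square handle 20 x 20 mm, x -76 to -6: grip at x -41. Lies level in the rest, axis 45 mm above the worktop, two handle sides upright.
- short_pin: Shorter pin, like the long one but with the tip at x = 30 mm: too short for the fork. Same origin and axes. The two lie side by side, 70 mm apart, pointing the same way; which is in which place varies. Leave it in its rest.
- pin_rest: Fixed grey rest, 126 x 108 mm; both pins lie along its x axis in notches of two 8 mm boards at x -33 mm (under the handles, top z 47 mm) and x +55 mm (under the shanks, top z 51 mm). Origin on the worktop; grip points at x 0, y +35 and -35, z 45 mm. Pins lift straight up. The oven's front is at world x 0.546, left side y 0.014; its door handle bar at x 0.48, y -0.2, z 0.15 to 0.29.
- beaker: Glass beaker, 56 mm diameter, 70 mm high, on the worktop behind the shaker. Origin at its foot. Not to be disturbed.
- weighing_bottle: Glass weighing bottle with stopper, 41 mm diameter, 54 mm high, on the worktop behind the shaker. Origin at its foot. Not to be disturbed.

How it is judged:
By the outcome, as a careful person would: the job done as asked, in the order asked, and still so for the second after the job is handed in, with the robot touching nothing.
It also fails if it takes over 58 s, if anything falls off the work surface, if the arm or the gripper's body presses on something with over 40 N, if the wrist force passes 120 N, or if a joint passes its speed limit or range.

## Working session

There is one attempt and no reset: what is moved stays moved. The work goes in short steps, Python scripts to look and compute and a shell command to move; the robot and the scene stay as the last step left them, time stands still between calls to the robot, and variables do not carry over. Pictures are saved under pics/ and viewed, at most 10 in all, crops included, and the job is handed in when it is done.

```bash
ls; mkdir -p pics
python3 - <<'E'
from rig import r
import cv2,json
s=r.sense();print(s['eef_pos'],s['tcp_rot'],s['clock'],s['opening'])
for n in ("scene","side","wrist"):
    p=r.camera_params(n);print(n,p)
    cv2.imwrite(f"pics/{n}0.png",r.grab_frame(n)[:,:,::-1])
E
```

```text
pics
rig.py
steer.py
[155.60028821 604.85879411 252.56313318] [-3.14022707e+00  7.16286960e-06  2.88980667e+00] 0.0 1.0006844252295253
scene {'fx': 499.0256053844246, 'fy': 499.0256053844246, 'cx': 321.2200477057093, 'cy': 196.53271353623998, 'dist_coeffs': array([-0.04400615,  0.        ,  0.        ,  0.        ,  0.        ]), 'rvec': array([ 2.02669931, -0.76800364,  0.42183359]), 'tvec': array([-372.11986106,  322.02824864,  737.06973558])}
side {'fx': 362.66331214056544, 'fy': 362.66331214056544, 'cx': 320.08949977869503, 'cy': 194.85062144914542, 'dist_coeffs': array([0.00183977, 0.        , 0.        , 0.        , 0.        ]), 'rvec': array([ 0.12981345, -2.71927633,  1.44560473]), 'tvec': array([606.88883631,  55.27066078, 912.49002076])}
wrist {'fx': 293.69830255673037, 'fy': 293.69830255673037, 'cx': 320.3811362216272, 'cy': 198.5293843218167, 'dist_coeffs': array([0.01764806, 0.        , 0.        , 0.        , 0.        ]), 'rvec': array([-2.2677991 , -1.75648157, -0.28935951]), 'tvec': array([-623.77956935,  -40.38916723,  380.57467929])}
```

View pics/scene0.png

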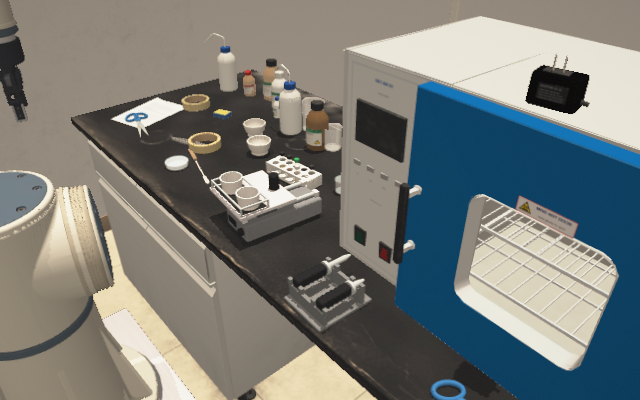

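View pics/side0.png

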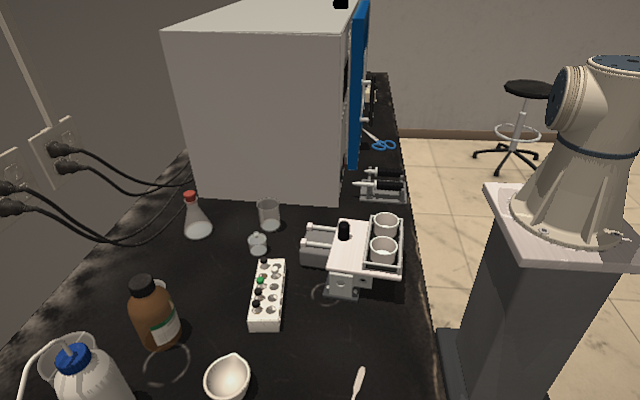

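The scene view shows the shaker near (265,200) with its knob at (273,178), and the pin rest near (330,285). The side view shows the knob at (343,228), the fork at (340,290), and the rest at (383,184). Next I'll enlarge both.

```bash
cat > h.py <<'E'
import numpy as np,cv2
from rig import r
from scipy.spatial.transform import Rotation as R
def proj(p,P):
    return cv2.projectPoints(np.float64(P).reshape(-1,1,3),p['rvec'],p['tvec'],K(p),p['dist_coeffs'])[0].reshape(-1,2)
def K(p): return np.array([[p['fx'],0,p['cx']],[0,p['fy'],p['cy']],[0,0,1.]])
def onz(p,uv,z):
    n=cv2.undistortPoints(np.float64(uv).reshape(-1,1,2),K(p),p['dist_coeffs']).reshape(-1,2)
    M=cv2.Rodrigues(p['rvec'])[0]; c=-M.T@p['tvec']; d=np.c_[n,np.ones(len(n))]@M
    return c+d*((np.broadcast_to(z,len(n))-c[2])/d[:,2])[:,None]
def crop(n,src,x,y,w,h,k):
    cv2.imwrite(n,cv2.resize(cv2.imread(src)[y:y+h,x:x+w],None,fx=k,fy=k,interpolation=cv2.INTER_CUBIC))
E
python3 - <<'E'
from h import *
crop('pics/sc1.png','pics/scene0.png',195,165,195,165,3.6) if 0 else crop('pics/sc1.png','pics/scene0.png',195,165,190,145,4)
a=cv2.imread('pics/scene0.png')[165:335,200:380];b=cv2.imread('pics/side0.png')[160:310,290:420]
crop('pics/sc1.png','pics/scene0.png',200,165,180,170,3.5) if 0 else None
k=3.5
A=cv2.resize(a,None,fx=3,fy=3,interpolation=2);B=cv2.resize(b,None,fx=2,fy=2)
crop('pics/sc1.png','pics/scene0.png',200,170,195,150,4)
s,d=r.camera_params('scene'),r.camera_params('side')
print('knobtop',onz(s,[(273,175)],112),onz(d,[(344,223)],112))
print('rest pins (scene handle butts, tips)',onz(s,[(296,281),(348,257),(320,301),(362,283)],45))
print('side',onz(d,[(405,186),(353,184)],45))
E
```

```text
knobtop [[538.44413332 208.82762429 112.        ]] [[538.86058042 213.32767023 112.        ]]
rest pins (scene handle butts, tips) [[ 403.12355571  -36.07706325   45.        ]
 [ 522.79702135  -49.69540737   45.        ]
 [ 402.00263612 -104.03259601   45.        ]
 [ 490.0671767  -120.26632989   45.        ]]
side [[388.50351431 -41.75491048  45.        ]
 [525.30529532 -40.43407984  45.        ]]
```

View pics/sc1.png

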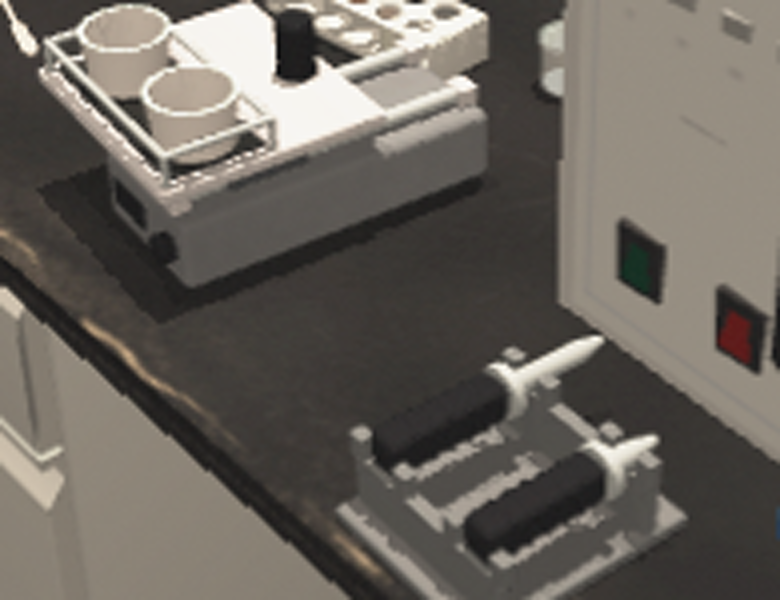

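The long pin is the left-hand one in the rest, its shank tip at crop (600,340). The short pin is on the right. The knob is near (539,211) in world coordinates. I'll work out a wrist-view pose over the shaker.

```bash
cat >> h.py <<'E'
def plan(x,y,z,yaw):
    "tool-axis steps if first shifted then turned about tool z"
    s=r.sense(); T=R.from_euler('xyz',s['tcp_rot'])
    G=R.from_euler('xyz',[np.pi,0,yaw]); 
    print('shift tool',T.inv().apply(np.r_[x,y,z]-s['eef_pos']).round(1),'rotvec',(T.inv()*G).as_rotvec().round(4),'now',s['eef_pos'].round(1),s['tcp_rot'].round(3),'F',s['contact_force'].round(1),'t',round(s['clock'],2))
E
python3 - <<'E'
from h import *
p=r.camera_params('wrist');M=cv2.Rodrigues(p['rvec'])[0];c=-M.T@p['tvec'];s=r.sense()
T=R.from_euler('xyz',s['tcp_rot'])
print('cam in tool',T.inv().apply(c-s['eef_pos']),'\naxes',(T.inv().as_matrix()@M.T).round(2))
plan(500,255,300,3.14)
E
```

```text
cam in tool [  83.43672045   -0.70520035 -120.41114322] 
axes [[-0.   -0.95 -0.32]
 [ 1.   -0.    0.  ]
 [-0.   -0.32  0.95]]
shift tool [-420.7 -253.2  -47. ] rotvec [-1.000e-03 -2.000e-04 -2.503e-01] now [155.7 605.  252.7] [-3.141 -0.     2.89 ] F [-0.9  0.9 -0.4] t 0.15
```

```bash
python3 steer.py '0 0 0 -28 -17 -3 1;0 0 0 -28 -17 -3 1;0 0 0 -28 -17 -3 1;0 0 0 -28 -17 -3 1;0 0 0 -28 -17 -3 1'; python3 steer.py '0 0 0 -28 -17 -3 1;0 0 0 -28 -17 -3 1;0 0 0 -28 -17 -3 1;0 0 0 -28 -17 -3 1;0 0 0 -28 -17 -3 1'; python3 steer.py '0 0 0 -28 -17 -3 1;0 0 0 -28 -17 -3 1;0 0 0 -28 -17 -3 1;0 0 0 -28 -17 -3 1;0 0 0 -28 -17 -3 1'
python3 steer.py '0 0 -.08 0 0 0 1;0 0 -.08 0 0 0 1;0 0 -.09 0 0 0 1;0 0 0 0 0 0 1;0 0 0 0 0 0 1'
python3 - <<'E'
from h import *
plan(500,255,300,3.14)
cv2.imwrite('pics/w1.png',r.grab_frame('wrist')[:,:,::-1])
p=r.camera_params('wrist');np.savez('w1.npz',**p)
i=cv2.imread('pics/w1.png');cv2.imwrite('pics/w1b.png',cv2.resize(i,(800,500),interpolation=2))
E
```

```text
clock: 0.57
eef_pos: [270.8, 486.8, 268.2]
tcp_rot: [-3.141, -0.0, 2.89]
contact_force: [0.4, 0.2, -0.6]
opening: 0.996
grasp_force: 0.0
clock: 0.98
eef_pos: [385.3, 369.5, 283.3]
tcp_rot: [-3.141, -0.0, 2.89]
contact_force: [0.6, 0.4, -0.0]
opening: 1.005
grasp_force: 0.0
clock: 1.4
eef_pos: [499.8, 252.2, 298.3]
tcp_rot: [-3.141, -0.0, 2.89]
contact_force: [0.0, 0.1, -0.6]
opening: 0.999
grasp_force: 0.0
clock: 1.82
eef_pos: [498.8, 253.6, 298.1]
tcp_rot: [-3.141, -0.0, 3.137]
contact_force: [-0.4, -0.4, 1.1]
opening: 0.999
grasp_force: 0.0
shift tool [-1.2  1.4 -1.9] rotvec [-0.0002 -0.0004 -0.003 ] now [498.8 253.6 298.1] [-3.141 -0.     3.137] F [-0.4 -0.4  1.1] t 1.82
```

View pics/w1b.png

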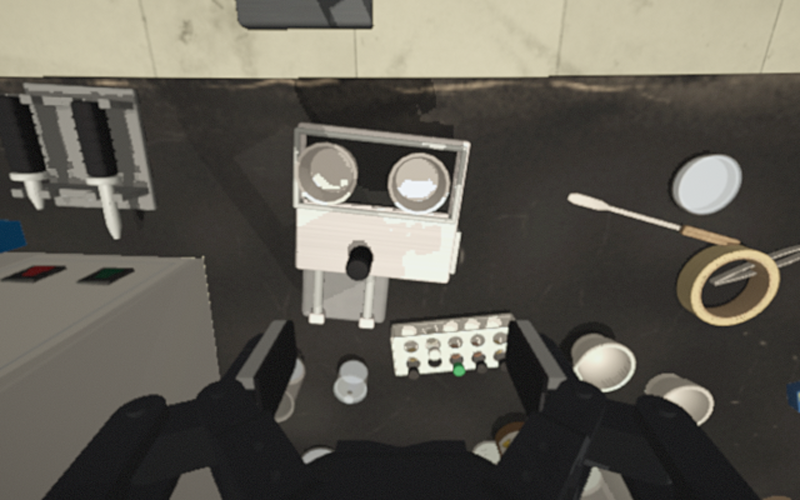

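The wrist view (at 1.25x) shows the platform with corners near (297,125), (469,143), (447,282) and (297,272), the knob at (359,258), and the fork at its right edge near (458,250). The beaker and bottle sit at (290,385) and (350,380). The pins are at the top left, with the long one's tip at (117,236). I'll enlarge for exact pixels.

Run:
```python
from h import *
a=cv2.imread('pics/w1.png')
A=cv2.resize(a[95:265,228:388],None,fx=3.5,fy=3.5,interpolation=2)
cv2.imwrite('pics/w1s.png',A)
B=cv2.resize(a[60:200,0:130],None,fx=4,fy=4,interpolation=2); cv2.imwrite('pics/w1r.png',B)
```

```text
(no output)
```

View pics/w1s.png

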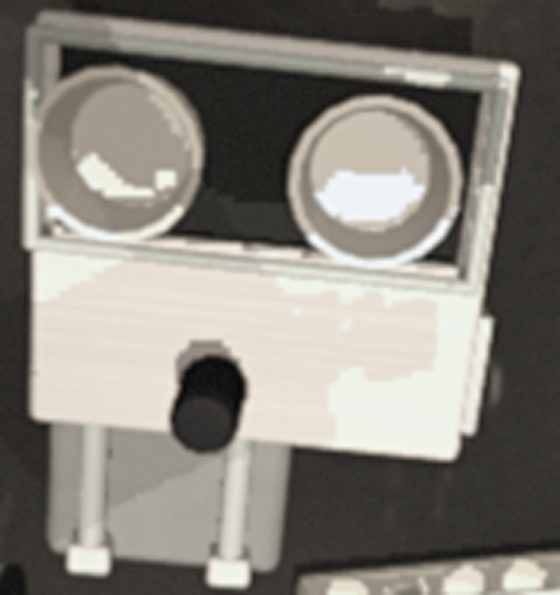

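View pics/w1r.png

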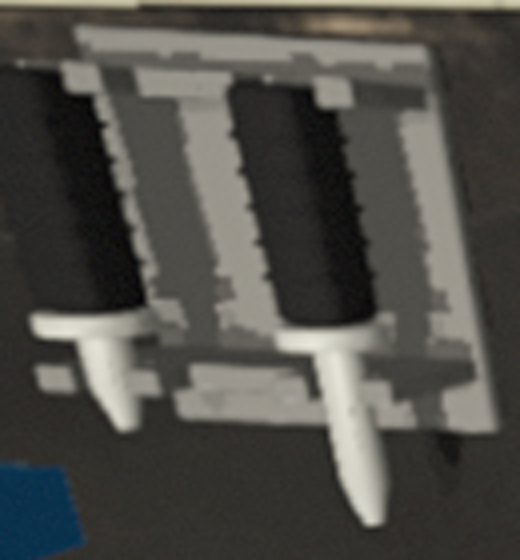

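In the shaker crop the knob top is at (204,425), the platform front edge runs (30,417)–(460,458), and the outer cheek's top outer edge runs (494,318)–(477,434). In the rest crop the long pin's tip is at (374,524) and its shank leaves the collar at (340,350).

Run:
```python
from h import *
p=dict(np.load('w1.npz'))
S=lambda l:np.array(l)/3.5+[228,95]-.4
B=lambda l:np.array(l)/4+[0,60]-.4
e=onz(p,S([(30,417),(460,458)]),76);print('plat edge',e.round(1),'yaw',-np.arctan2(*(e[1]-e[0])[:2]))
c=onz(p,S([(494,318),(477,434)]),66);d=c[1]-c[0];print('cheek',c.round(1),np.linalg.norm(d),'yaw',np.arctan2(d[1],d[0]))
k=onz(p,S([(204,425)]),112)[0];print('knob',k)
br=onz(p,S([(28,247),(474,290)]),[76,76]);print('bar',-np.arctan2(*(br[1]-br[0])[:2]))
bs=onz(p,S([(92,425),(88,545),(238,445),(229,560)]),[70]*4);print('rails yaw',[np.arctan2(*(bs[i+1]-bs[i])[1::-1]) for i in(0,2)])
for yaw in(-.09,-.1,-.11):
    X=np.array([np.cos(yaw),np.sin(yaw)]);Y=np.array([-X[1],X[0]])
    f=c.mean(0)[:2]-16*Y; g=k[:2]-50*X+80*Y
    print(yaw,'fork',f,'lug',g,'slide needed',(f-g)@X,'lat',(f-g)@Y)
t=onz(p,B([(340,350),(374,524)]),45);v=t[1]-t[0];print('pin',t,'yaw',np.arctan2(v[1],v[0]))
plan(k[0],k[1],180,np.pi-.1)
```

```text
plat edge [[551.  147.6  76. ]
 [567.9 302.   76. ]] yaw -0.10936829085593025
cheek [[518.  313.6  66. ]
 [562.7 309.4  66. ]] 44.899797790235496 yaw -0.09347971731803316
knob [539.83394599 214.2677874  112.        ]
bar -0.10429961739131584
rails yaw [np.float64(-0.10807594869084178), np.float64(-0.10430486203033774)]
-0.09 fork [538.93787032 295.56162494] lug [497.22659328 298.43793351] slide needed 41.80097880403646 lat 0.8842816860699068
-0.1 fork [538.77859244 295.57680202] lug [498.07041106 298.85979146] slide needed 40.832562082118855 lat 0.7974486668909848
-0.11 fork [538.61947429 295.5935711 ] lug [498.91840516 299.27319028] slide needed 39.8650620963535 lat 0.7009359835096397
pin [[472.17784897 -42.0289724   45.        ]
 [529.19902497 -46.10060821  45.        ]] yaw -0.0712846888044971
shift tool [-41.3 -39.2 118.1] rotvec [-0.0001 -0.0003  0.0953] now [498.8 253.7 298.1] [-3.141 -0.     3.137] F [ 0.5  0.1 -1.1] t 1.87
```

```bash
python3 steer.py '0 0 0 -8.3 -7.8 15 1;0 0 0 -8.3 -7.8 15 1;0 0 0 -8.3 -7.8 15 1;0 0 0 -8.3 -7.8 15 1;0 0 0 -8.3 -7.8 15 1'; python3 steer.py '0 0 .1 0 0 15 .6;0 0 0 0 0 20 .6;0 0 0 0 0 20 .6;0 0 0 0 0 0 .6;0 0 0 0 0 0 .6'
python3 - <<'E'
from h import *
plan(539.8,214.2,105,np.pi-.105)
E
```

```text
clock: 2.28
eef_pos: [540.6, 214.5, 222.6]
tcp_rot: [3.142, 0.0, 3.138]
contact_force: [-0.5, -0.3, 0.5]
opening: 0.999
grasp_force: 0.0
clock: 2.7
eef_pos: [539.6, 214.5, 167.6]
tcp_rot: [-3.14, -0.002, 3.039]
contact_force: [-0.0, -0.2, -0.2]
opening: 0.598
grasp_force: 0.0
shift tool [-0.3 -0.3 62.6] rotvec [-0.0011 -0.0021  0.002 ] now [539.6 214.5 167.6] [-3.140e+00 -2.000e-03  3.039e+00] F [-0.  -0.2 -0.2] t 2.7
```

```bash
python3 steer.py '0 0 0 0 0 22 .6;0 0 0 0 0 22 .6;0 0 0 0 0 14 .6;0 0 0 0 0 4 .6;0 0 0 0 0 0 .6' 30; python3 steer.py '0 0 0 0 0 0 0;0 0 0 0 0 0 0;0 0 0 0 0 0 0;0 0 0 0 0 0 0;0 0 0 0 0 0 0' 30
```

```text
clock: 3.12
eef_pos: [540.4, 214.8, 106.6]
tcp_rot: [-3.141, -0.0, 3.039]
contact_force: [-0.6, 0.0, 0.6]
opening: 0.603
grasp_force: 0.0
clock: 3.53
eef_pos: [541.2, 214.0, 108.0]
tcp_rot: [-3.141, 0.002, 3.04]
contact_force: [-0.4, -6.4, 6.5]
opening: 0.271
grasp_force: 29.5
```

```bash
python3 steer.py '0 0 0 -8 0 0 0;0 0 0 -8 0 0 0;0 0 0 -8 0 0 0;0 0 0 -8 0 0 0;0 0 0 -8.5 0 0 0'; python3 steer.py '0 0 0 0 0 0 0;0 0 0 0 0 0 0'
```

```text
clock: 3.95
eef_pos: [580.6, 209.6, 108.1]
tcp_rot: [-3.14, -0.0, 3.04]
contact_force: [-4.3, -6.5, 9.4]
opening: 0.265
grasp_force: 29.8
clock: 4.12
eef_pos: [582.3, 209.5, 108.1]
tcp_rot: [-3.141, 0.003, 3.04]
contact_force: [2.9, -8.1, 4.5]
opening: 0.267
grasp_force: 30.5
```

```bash
python3 steer.py '0 0 0 0 0 0 .6;0 0 0 0 0 0 .6;0 0 0 0 0 0 .6;0 0 0 0 0 -10 .6;0 0 0 0 0 -20 .6'; python3 steer.py '0 0 0 0 0 -30 .6;0 0 0 6 0 -35 1;0 0 0 10 5 -35 1;0 0 0 20 10 0 1;0 0 0 0 0 0 1'; python3 steer.py '0 0 0 20 10 0 1;0 0 0 0 0 0 1;0 0 0 0 0 0 1'
python3 - <<'E'
from h import *
plan(500,255,300,3.04)
cv2.imwrite('pics/w2.png',r.grab_frame('wrist')[:,:,::-1])
p=r.camera_params('wrist');np.savez('w2.npz',**p)
cv2.imwrite('pics/side2.png',r.grab_frame('side')[:,:,::-1])
q=proj(p,[(555,255,76)])[0];print(q)
x,y=int(max(0,min(540,q[0]-50))),int(q[1]-70);print(x,y)
a=cv2.resize(cv2.imread('pics/w2.png')[y:y+140,x-30:x+100],None,fx=4,fy=4,interpolation=2)
b=cv2.resize(cv2.imread('pics/side2.png')[240:310,320:375],(240,305)[::1],interpolation=2)
b=cv2.copyMakeBorder(b,0,a.shape[0]-305,0,0,0)
cv2.imwrite('pics/w2b.png',np.hstack([a,b]))
E
```

```text
clock: 4.53
eef_pos: [579.1, 210.2, 135.1]
tcp_rot: [-3.14, -0.004, 3.04]
contact_force: [0.1, 1.0, -0.1]
opening: 0.601
grasp_force: 0.0
clock: 4.95
eef_pos: [545.2, 230.9, 239.7]
tcp_rot: [3.139, 0.003, 3.04]
contact_force: [-0.1, -0.2, -0.9]
opening: 0.999
grasp_force: 0.0
clock: 5.2
eef_pos: [526.8, 241.4, 236.5]
tcp_rot: [-3.141, -0.0, 3.041]
contact_force: [0.8, -0.5, 1.1]
opening: 1.001
grasp_force: 0.0
shift tool [ 28.1  10.9 -63.5] rotvec [-0.0002 -0.0003  0.0012] now [526.8 241.4 236.5] [-3.141 -0.     3.041] F [ 0.8 -0.5  1.1] t 5.2
[337.06777516 211.60095804]
287 141
```

View pics/w2b.png

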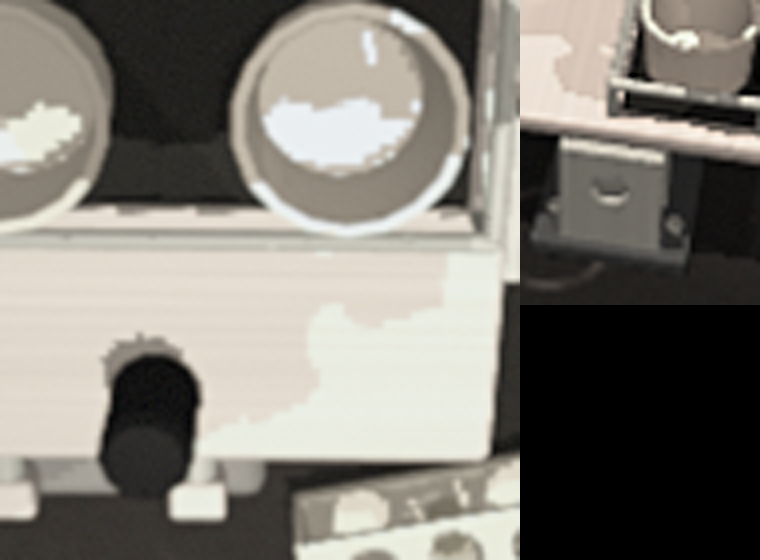

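The crop shows the knob top at (145,465). In the side view the fork hole is at about (609,190), with the cheek spanning 560–668 and a bright crescent in the hole.

Run:
```python
from h import *
p=dict(np.load('w2.npz'))
k=onz(p,np.array([(145,465)])/4+[257,141]-.4,112)[0];print(k)
k0=np.array([539.8,214.3]);X=np.array([np.cos(-.105),np.sin(-.105)]);print('moved',(k[:2]-k0)@X)
w=cv2.imread('pics/w2.png');i=cv2.imread('pics/side2.png')
a=cv2.resize(w[141:281,330:460],None,fx=3.5,fy=3.5,interpolation=2)
b=cv2.resize(i[262:302,325:368],None,fx=7,fy=7,interpolation=2)
b=cv2.copyMakeBorder(b,0,a.shape[0]-b.shape[0],0,0,0)
cv2.imwrite('pics/w2c.png',np.hstack([a,b])); print(a.shape)
d=r.camera_params('side');Y=np.array([-X[1],X[0]])
for f in ([538.7,295.6],):
  for yy in (16,4,-4): print(yy,(proj(d,[np.r_[f+yy*Y,45]])[0]-[325,262])*7+[455,0])
```

```text
[582.14826349 208.90631689 112.        ]
moved 42.680329740775505
(490, 455, 3)
16 [558.85766221 150.86402181]
4 [565.9923159  117.86054748]
-4 [570.63804535  96.37077714]
```

View pics/w2c.png

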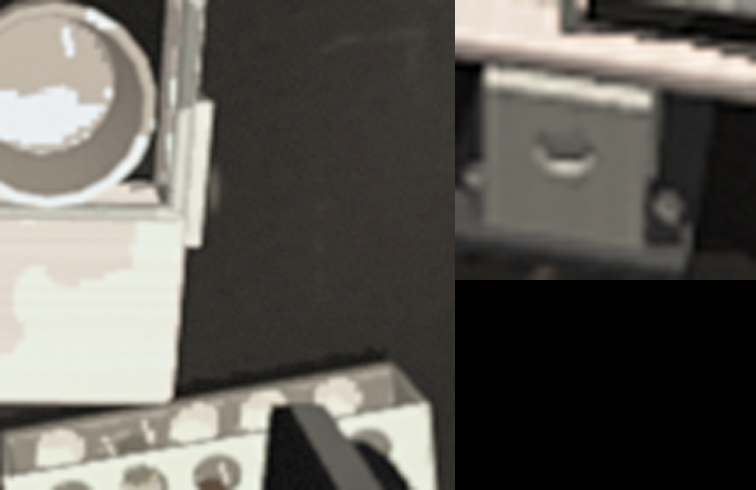

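The outer cheek's top outer edge runs (214,100)–(203,247), and the fork hole in the side view is at (563,152), where I predicted (559,151).

Run:
```python
from h import *
p=dict(np.load('w2.npz'))
c=onz(p,np.array([(214,100),(203,247)])/3.5+[330,141]-.4,66);d=c[1]-c[0]
print(c,np.linalg.norm(d),np.arctan2(d[1],d[0]))
k=np.array([582.1,208.9])
for yaw in(-.1,-.105,-.11):
    X=np.array([np.cos(yaw),np.sin(yaw)]);Y=np.array([-X[1],X[0]])
    f=c.mean(0)[:2]-16*Y-[0,0]; f=c.mean(0)[:2]-16*Y; g=k-50*X+80*Y
    print(yaw,'fork',f,'lug',g,'need',(f-g)@X,(f-g)@Y)
d=r.camera_params('side')
# hole through side camera, outer face z45 
print('outer hole side cam',onz(d,[(np.array([563,152])-[455,0])/7+[325,262]],45))
plan(440,-36,250,np.pi-.08)
```

```text
[[518.6387907  312.99093352  66.        ]
 [563.9053631  308.54778365  66.        ]] 45.484108842641305 -0.09784179503254767
-0.1 fork [539.67474223 294.84929194] lug [540.33646507 293.49200405] need -0.7939196636739241 1.284445050624231
-0.105 fork [539.5951622  294.85747758] lug [540.75994537 293.69976346] need -1.2797049394972297 1.02926045748154
-0.11 fork [539.51562409 294.86606102] lug [541.18445917 293.90540288] need -1.76420822536791 0.7716501378809606
outer hole side cam [[539.25049483 311.8103588   45.        ]]
shift tool [  59.3 -284.4  -13.6] rotvec [-0.0001  0.0001 -0.0214] now [527.8 241.  236.3] [-3.141  0.     3.04 ] F [ 0.5  0.8 -0. ] t 5.3
```

```bash
python3 steer.py '0 0 0 14 -20 0 1;0 0 0 14 -20 0 1;0 0 0 14 -20 0 1;0 0 0 14 -20 0 1;0 0 0 8 -30 0 1'; python3 steer.py '0 0 0 0 -35 0 1;0 0 0 0 -35 0 1;0 0 0 0 -35 0 1;0 0 0 0 -35 0 1;0 0 -.02 0 -35 0 1';python3 steer.py '0 0 0 0 0 0 1;0 0 0 0 0 0 1'
python3 - <<'E'
from h import *
plan(430,-39,200,np.pi-.08)
p=r.camera_params('wrist');np.savez('w3.npz',**p)
a=r.grab_frame('wrist')[:,:,::-1];cv2.imwrite('pics/w3.png',a)
q=proj(p,[(470,-42,45)])[0];print(q);x,y=int(q[0]-70),max(0,int(q[1]-85));print(x,y)
cv2.imwrite('pics/w3b.png',cv2.resize(a[y:y+150,x:x+200],None,fx=4,fy=4,interpolation=2))
E
```

```text
clock: 5.72
eef_pos: [452.0, 137.8, 236.1]
tcp_rot: [3.141, -0.001, 3.04]
contact_force: [-0.0, -1.0, 1.4]
opening: 0.997
grasp_force: 0.0
clock: 6.13
eef_pos: [434.8, -38.0, 236.4]
tcp_rot: [-3.141, 0.0, 3.059]
contact_force: [-0.0, -0.9, 0.7]
opening: 1.001
grasp_force: 0.0
clock: 6.3
eef_pos: [435.0, -37.9, 236.3]
tcp_rot: [-3.141, 0.0, 3.055]
contact_force: [-0.8, 0.7, -0.1]
opening: 1.001
grasp_force: 0.0
shift tool [ 4.9 -1.5 36.3] rotvec [-0.0001  0.     -0.0062] now [435.  -37.9 236.3] [-3.141  0.     3.055] F [-0.8  0.7 -0.1] t 6.3
[319.87032037 209.26801892]
249 124
```

View pics/w3b.png

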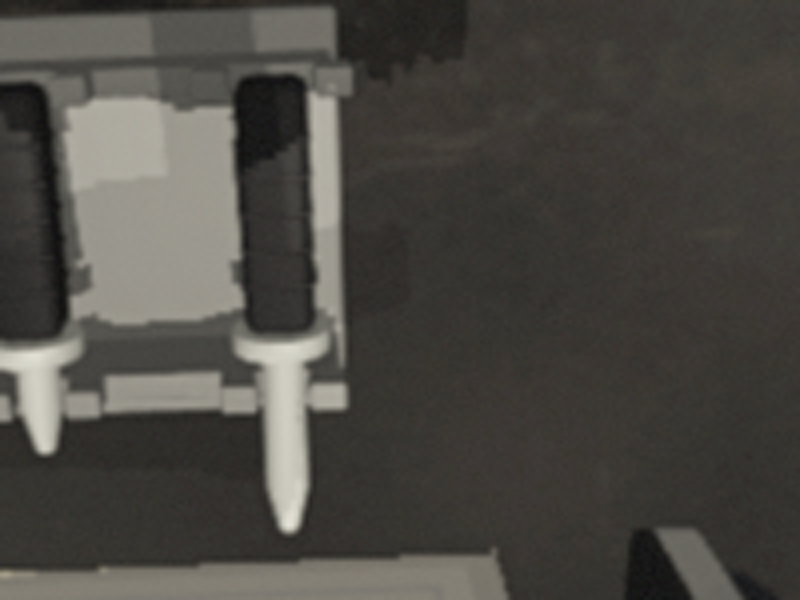

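The long pin is clear here: tip (289,530), shank at the collar (284,365), handle from (271,78) to (281,330).

Run:
```python
from h import *
p=dict(np.load('w3.npz'))
t=onz(p,np.array([(289,530),(283,370),(280.5,330),(271,80)])/4+[249,124]-.4,[45,45,55,55]);print(t.round(1))
for i,j in((1,0),(3,2),(3,0)):
    v=t[j]-t[i];print(np.linalg.norm(v[:2]),np.arctan2(v[1],v[0]))
yaw=np.arctan2(*(t[0]-t[3])[1::-1]);tip=t[0][:2];g=tip-99*np.array([np.cos(yaw),np.sin(yaw)]);print('grip',g,yaw,'from handle mid',t[2:].mean(0))
plan(*g,48,np.pi+yaw)
```

```text
[[530.  -46.1  45. ]
 [478.3 -43.3  45. ]
 [462.4 -42.6  55. ]
 [394.6 -39.   55. ]]
51.7620161702203 -0.053603875221582394
67.93913564981447 -0.05345040193324275
135.5896616708485 -0.052746062597308144
grip [431.0996072  -40.88009518] -0.052746062597308144 from handle mid [428.48188741 -40.765852    55.        ]
shift tool [  3.7  -4.5 188.3] rotvec [ 0.0003  0.     -0.032 ] now [435.1 -36.8 236.3] [3.141 0.    3.057] F [-0.1  0.1 -1. ] t 6.35
```

```bash
python3 steer.py '0 0 -.032 4 -4.5 30 .6;0 0 0 0 0 30 .6;0 0 0 0 0 30 .6;0 0 0 0 0 30 .6;0 0 0 0 0 20 .6'; python3 steer.py '0 0 0 0 0 0 .6;0 0 0 0 0 0 .6'
python3 - <<'E'
from h import *
plan(430,-40.8,50,np.pi-.053)
E
```

```text
clock: 6.77
eef_pos: [429.8, -38.8, 94.0]
tcp_rot: [3.141, -0.002, 3.093]
contact_force: [-0.7, 1.2, -0.2]
opening: 0.602
grasp_force: 0.0
clock: 6.93
eef_pos: [430.2, -39.1, 95.7]
tcp_rot: [3.141, -0.003, 3.093]
contact_force: [0.0, 0.6, 0.2]
opening: 0.603
grasp_force: 0.0
shift tool [-0.  -1.7 45.7] rotvec [ 0.0003 -0.0026  0.0045] now [430.2 -39.1  95.7] [ 3.141e+00 -3.000e-03  3.093e+00] F [0.  0.6 0.2] t 6.93
```

```bash
python3 steer.py '0 0 .0045 0 -1.7 15 .6;0 0 0 0 0 15 .6;0 0 0 0 0 10 .6;0 0 0 0 0 5.5 .6;0 0 0 0 0 0 .6'; python3 steer.py '0 0 0 0 0 0 0;0 0 0 0 0 0 0;0 0 0 0 0 0 0;0 0 0 0 0 0 0;0 0 0 0 0 0 0' 60
```

```text
clock: 7.35
eef_pos: [431.1, -41.5, 51.2]
tcp_rot: [3.142, 0.001, 3.088]
contact_force: [-0.2, 1.3, -0.3]
opening: 0.595
grasp_force: 0.0
clock: 7.77
eef_pos: [431.3, -41.8, 51.9]
tcp_rot: [-3.142, 0.002, 3.087]
contact_force: [-0.6, 0.7, 7.8]
opening: 0.224
grasp_force: 58.2
```

```bash
python3 steer.py '0 0 0 0 0 -5 0;0 0 0 0 0 -15 0;0 0 0 0 0 -30 0;0 0 0 0 0 -30 0;0 0 0 0 0 -30 0'; python3 steer.py '0 0 0 0 0 0 0;0 0 0 0 0 0 0'
python3 - <<'E'
from h import *
p=dict(np.load('w1.npz'))
print(onz(p,np.array([(575,340),(603,335),(600,390),(513,315),(505,370),(390,320),(570,198),(738,245),(680,290)])/1.25,[45,45,10,60,60,60,5,5,25]).round())
plan(554.6,439.2,150,np.pi-1.676)
E
```

```text
clock: 8.18
eef_pos: [429.8, -41.8, 162.4]
tcp_rot: [3.142, -0.001, 3.087]
contact_force: [1.2, 0.1, -1.6]
opening: 0.221
grasp_force: 58.6
clock: 8.35
eef_pos: [431.6, -41.9, 162.7]
tcp_rot: [-3.141, 0.004, 3.087]
contact_force: [-0.3, -0.5, -1.7]
opening: 0.222
grasp_force: 58.7
[[657. 456.  45.]
 [650. 488.  45.]
 [756. 519.  10.]
 [615. 376.  60.]
 [687. 373.  60.]
 [621. 241.  60.]
 [497. 445.   5.]
 [554. 648.   5.]
 [602. 579.  25.]]
shift tool [-96.6 487.1  13. ] rotvec [0.0034 0.0035 1.6216] now [431.6 -41.9 162.7] [-3.141  0.004  3.087] F [-0.3 -0.5 -1.7] t 8.35
```

```bash
python3 steer.py '0 0 0 0 25 0 0;0 0 0 0 35 0 0;0 0 0 0 35 0 0;0 0 0 0 35 0 0;0 0 0 0 35 0 0'; python3 steer.py '0 0 0 0 35 0 0;0 0 0 0 35 0 0;0 0 0 -10 35 0 0;0 0 0 -14 35 0 0;0 0 0 -14 35 0 0'; python3 steer.py '0 0 0 -14 35 0 0;0 0 0 -14 35 0 0;0 0 0 -14 35 0 0;0 0 0 -14 35 0 0;0 0 0 0 7 0 0'
python3 steer.py '0 0 .11 0 0 0 0;0 0 .11 0 0 0 0;0 0 .11 0 0 0 0;0 0 .11 0 0 0 0;0 0 .11 0 0 0 0'; python3 steer.py '0 0 .11 0 0 0 0;0 0 .11 0 0 0 0;0 0 .11 0 0 0 0;0 0 .11 0 0 0 0;0 0 .11 0 0 0 0'; python3 steer.py '0 0 .11 0 0 0 0;0 0 .11 0 0 0 0;0 0 .11 0 0 0 0;0 0 .11 0 0 0 0;0 0 .08 0 0 0 0';python3 steer.py '0 0 0 0 0 0 0;0 0 0 0 0 0 0'
python3 - <<'E'
from h import *
plan(554.6,439.2,100,np.pi-1.676)
E
```

```text
clock: 8.77
eef_pos: [438.2, 124.2, 159.6]
tcp_rot: [-3.141, -0.002, 3.087]
contact_force: [0.1, 0.1, -1.2]
opening: 0.222
grasp_force: 58.9
clock: 9.18
eef_pos: [485.9, 297.0, 159.2]
tcp_rot: [-3.14, -0.002, 3.088]
contact_force: [0.5, -0.1, -1.3]
opening: 0.221
grasp_force: 58.8
clock: 9.6
eef_pos: [552.2, 443.9, 158.9]
tcp_rot: [3.14, 0.001, 3.089]
contact_force: [-0.4, -1.2, -0.8]
opening: 0.222
grasp_force: 59.1
clock: 10.02
eef_pos: [549.7, 438.5, 158.7]
tcp_rot: [-3.139, -0.001, 2.532]
contact_force: [0.0, -0.2, -1.7]
opening: 0.22
grasp_force: 59.1
clock: 10.43
eef_pos: [549.8, 438.4, 158.8]
tcp_rot: [-3.139, 0.001, 1.982]
contact_force: [-0.0, -0.1, -1.7]
opening: 0.226
grasp_force: 59.1
clock: 10.85
eef_pos: [549.8, 438.4, 158.8]
tcp_rot: [-3.139, 0.002, 1.461]
contact_force: [0.4, 0.4, -1.6]
opening: 0.219
grasp_force: 59.1
clock: 11.02
eef_pos: [550.1, 438.7, 159.4]
tcp_rot: [-3.14, 0.002, 1.47]
contact_force: [-1.0, -0.6, -0.4]
opening: 0.225
grasp_force: 59.1
shift tool [ 1.1  4.6 59.4] rotvec [-0.0016  0.0015  0.0042] now [550.1 438.7 159.4] [-3.14e+00  2.00e-03  1.47e+00] F [-1.  -0.6 -0.4] t 11.02
```

```bash
python3 steer.py '0 0 .004 1 4.6 27 0;0 0 0 0 0 27 0;0 0 0 0 0 27 0;0 0 0 0 0 20 0;0 0 0 0 0 6 0'; python3 steer.py '0 0 0 0 0 0 0;0 0 0 0 0 0 0'
python3 - <<'E'
from h import *
plan(554.6,439.2,52,np.pi-1.676)
p=r.camera_params('wrist');np.savez('w4.npz',**p)
a=r.grab_frame('wrist')[:,:,::-1];cv2.imwrite('pics/w4.png',a)
q=proj(p,[(544,345,45)])[0];print(q)
d=r.camera_params('side');b=r.grab_frame('side')[:,:,::-1];cv2.imwrite('pics/side4.png',b)
q2=proj(d,[(544,340,45)])[0];print(q2)
x,y=int(q[0]-50),int(q[1]-65);u,v=int(q2[0]-33),int(q2[1]-50);print(x,y,u,v)
A=cv2.resize(a[y:y+130,x:x+100],None,fx=4,fy=4,interpolation=2);B=cv2.resize(b[v:v+86,u:u+66],(400,520),interpolation=2)
cv2.imwrite('pics/w4b.png',np.hstack([A,B]))
E
```

```text
clock: 11.43
eef_pos: [553.2, 438.1, 49.3]
tcp_rot: [-3.137, 0.004, 1.466]
contact_force: [-0.7, -0.4, -1.4]
opening: 0.22
grasp_force: 59.0
clock: 11.6
eef_pos: [555.6, 440.0, 54.1]
tcp_rot: [3.142, -0.0, 1.465]
contact_force: [1.2, 0.1, -0.9]
opening: 0.219
grasp_force: 59.0
shift tool [-0.9 -0.9  2.1] rotvec [ 0.     -0.     -0.0011] now [555.6 440.   54.1] [ 3.142 -0.     1.465] F [ 1.2  0.1 -0.9] t 11.6
[319.40976429 407.75221448]
[336.93930297 295.3471594 ]
269 342 303 245Traceback (most recent call last):
  File "<stdin>", line 10, in <module>
    return _nx.concatenate(arrs, 1, dtype=dtype, casting=casting)
           ~~~~~~~~~~~~~~~^^^^^^^^^^^^^^^^^^^^^^^^^^^^^^^^^^^^^^^
ValueError: all the input array dimensions except for the concatenation axis must match exactly, but along dimension 0, the array at index 0 has size 232 and the array at index 1 has size 520
```

```bash
python3 steer.py '0 0 0 0 0 0 0;0 0 0 0 0 0 0;0 0 0 0 0 0 0'
python3 - <<'E'
from h import *
plan(554.6,439.2,52,np.pi-1.676)
b=cv2.imread('pics/side4.png');B=cv2.resize(b[250:345,295:385],None,fx=6,fy=6,interpolation=2);cv2.imwrite('pics/s4.png',B)
# numeric: local side-cam prediction of pin tip and hole
d=r.camera_params('side')
Y=np.array([.1048,.9945]);f=np.array([539.4,295.])
print('tip',(proj(d,[np.r_[r.sense()['eef_pos'][:2]-99*Y,45]])[0]-[295,250])*6,'hole',(proj(d,[np.r_[f+16*Y,45]])[0]-[295,250])*6)
E
```

```text
clock: 11.95
eef_pos: [555.8, 440.2, 54.8]
tcp_rot: [3.141, -0.001, 1.463]
contact_force: [-0.3, -0.6, -1.1]
opening: 0.224
grasp_force: 59.0
shift tool [-1.1 -1.1  2.8] rotvec [ 0.001  -0.001  -0.0021] now [555.8 440.2  54.8] [ 3.141e+00 -1.000e-03  1.463e+00] F [-0.3 -0.6 -1.1] t 11.95
tip [246.62769819 276.35348058] hole [266.89333103 199.70259192]
```

View pics/s4.png

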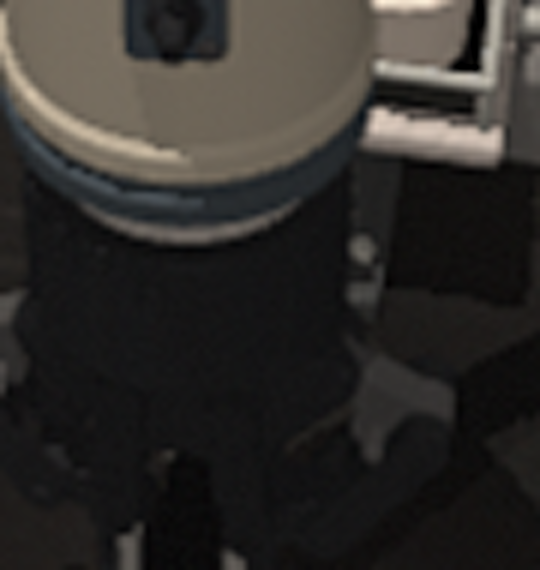

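The arm hides the fork in this view, so I'll insert by force.

```bash
python3 steer.py '0 0 0 -1 -1 2.8 0;0 0 0 -8 0 0 0;0 0 0 -8 0 0 0;0 0 0 -6 0 0 0;0 0 0 0 0 0 0'; python3 steer.py '0 0 0 0 0 0 0;0 0 0 0 0 0 0;0 0 0 0 0 0 0'
python3 - <<'E'
from h import *
Y=np.array([.1048,.9945]);f=np.array([539.4,295.])
plan(*(f+123*Y),52,np.pi-1.676)
E
```

```text
clock: 12.37
eef_pos: [551.5, 415.2, 50.8]
tcp_rot: [-3.141, 0.001, 1.462]
contact_force: [-0.1, -0.1, -1.6]
opening: 0.222
grasp_force: 59.0
clock: 12.62
eef_pos: [552.1, 417.3, 51.1]
tcp_rot: [3.141, -0.0, 1.463]
contact_force: [0.3, -0.1, -0.7]
opening: 0.226
grasp_force: 59.0
shift tool [ 0.   0.2 -0.9] rotvec [ 0.0003 -0.0003 -0.0023] now [552.1 417.3  51.1] [ 3.141 -0.     1.463] F [ 0.3 -0.1 -0.7] t 12.62
```

```bash
python3 steer.py '0 0 -.002 -4 0 -.7 0;0 0 0 -4 0 0 0;0 0 0 -3 0 0 0;0 0 0 -3 0 0 0;0 0 0 0 0 0 0'; python3 steer.py '0 0 0 -3 0 0 0;0 0 0 -3 0 0 0;0 0 0 0 0 0 0'
python3 - <<'E'
from h import *
Y=np.array([.1048,.9945]);f=np.array([539.4,295.])
plan(*(f+103*Y),52,np.pi-1.676)
E
```

```text
clock: 13.03
eef_pos: [550.3, 402.4, 51.6]
tcp_rot: [-3.141, 0.0, 1.465]
contact_force: [-0.3, 0.4, -1.6]
opening: 0.221
grasp_force: 59.0
clock: 13.28
eef_pos: [549.7, 396.6, 51.6]
tcp_rot: [-3.141, 0.0, 1.465]
contact_force: [0.6, -0.2, -1.2]
opening: 0.221
grasp_force: 59.0
shift tool [ 0.8  0.4 -0.4] rotvec [-0.0003  0.0004 -0.0005] now [549.7 396.6  51.6] [-3.141  0.     1.465] F [ 0.6 -0.2 -1.2] t 13.28
```

```bash
python3 steer.py '0 0 0 -3 0 0 0;0 0 0 -3 0 0 0;0 0 0 -2 0 0 0;0 0 0 0 0 0 0'; python3 steer.py '0 0 0 -3 0 0 0;0 0 0 -3 0 0 0;0 0 0 -2 0 0 0;0 0 0 0 0 0 0'
```

```text
clock: 13.62
eef_pos: [548.9, 388.8, 51.6]
tcp_rot: [-3.141, 0.0, 1.465]
contact_force: [0.1, -0.6, -1.0]
opening: 0.22
grasp_force: 59.0
clock: 13.95
eef_pos: [548.4, 380.9, 51.8]
tcp_rot: [3.141, -0.0, 1.465]
contact_force: [0.9, -1.1, -1.0]
opening: 0.222
grasp_force: 59.2
```

```bash
python3 steer.py '0 0 0 -3 0 0 0;0 0 0 -3 0 0 0;0 0 0 -2 0 0 0;0 0 0 0 0 0 0'; python3 steer.py '0 0 0 -3 0 0 0;0 0 0 -3 0 0 0;0 0 0 -2 0 0 0;0 0 0 0 0 0 0'; python3 steer.py '0 0 0 -3 0 0 0;0 0 0 -3 0 0 0;0 0 0 0 0 0 0;0 0 0 0 0 0 0'
```

```text
clock: 14.28
eef_pos: [547.5, 373.0, 51.9]
tcp_rot: [3.141, -0.0, 1.465]
contact_force: [2.7, -1.3, -1.1]
opening: 0.223
grasp_force: 59.3
clock: 14.62
eef_pos: [546.6, 365.1, 51.8]
tcp_rot: [3.141, -0.0, 1.465]
contact_force: [3.2, -0.5, 0.0]
opening: 0.221
grasp_force: 59.4
clock: 14.95
eef_pos: [545.7, 359.0, 51.7]
tcp_rot: [-3.141, 0.001, 1.465]
contact_force: [2.2, -1.0, 0.1]
opening: 0.219
grasp_force: 59.4
```

```bash
python3 steer.py '0 0 0 -2 0 0 0;0 0 0 -2 0 0 0;0 0 0 0 0 0 0'; python3 steer.py '0 0 0 -1 0 0 0;0 0 0 0 0 0 0';  python3 steer.py '0 0 0 -1 0 0 0;0 0 0 0 0 0 0'
```

```text
clock: 15.2
eef_pos: [545.4, 355.2, 51.7]
tcp_rot: [-3.142, 0.0, 1.465]
contact_force: [2.9, 0.2, 0.4]
opening: 0.22
grasp_force: 59.4
clock: 15.37
eef_pos: [545.3, 354.4, 51.7]
tcp_rot: [3.142, -0.0, 1.465]
contact_force: [4.0, 0.1, -0.6]
opening: 0.22
grasp_force: 59.3
clock: 15.53
eef_pos: [545.2, 353.4, 51.7]
tcp_rot: [3.142, -0.0, 1.465]
contact_force: [3.0, 0.5, 0.9]
opening: 0.222
grasp_force: 59.3
```

```bash
python3 steer.py '0 0 0 -1 0 0 0;0 0 0 0 0 0 0'; python3 steer.py '0 0 0 -1 0 0 0;0 0 0 0 0 0 0';  python3 steer.py '0 0 0 -.8 0 0 0;0 0 0 0 0 0 0'
```

```text
clock: 15.7
eef_pos: [545.1, 352.4, 51.7]
tcp_rot: [-3.142, 0.0, 1.465]
contact_force: [3.0, 0.8, -0.2]
opening: 0.219
grasp_force: 59.3
clock: 15.87
eef_pos: [545.0, 351.4, 51.7]
tcp_rot: [3.142, 0.0, 1.465]
contact_force: [2.7, -0.0, 0.9]
opening: 0.221
grasp_force: 59.3
clock: 16.03
eef_pos: [545.0, 351.1, 51.8]
tcp_rot: [3.141, -0.001, 1.465]
contact_force: [3.1, 3.4, -0.5]
opening: 0.223
grasp_force: 59.2
```

Contact is starting about where I expected. Pressing on.

```bash
python3 steer.py '0 0 0 -.7 0 0 0;0 0 0 0 0 0 0'; python3 steer.py '0 0 0 -.7 0 0 0;0 0 0 0 0 0 0'
```

```text
clock: 16.2
eef_pos: [545.1, 351.0, 51.8]
tcp_rot: [3.141, -0.002, 1.465]
contact_force: [2.7, 6.7, -1.9]
opening: 0.224
grasp_force: 59.0
clock: 16.37
eef_pos: [545.1, 351.0, 51.9]
tcp_rot: [3.141, -0.003, 1.465]
contact_force: [2.7, 9.2, -2.9]
opening: 0.222
grasp_force: 58.9
```

```bash
python3 steer.py '0 0 0 0 0 0 .3;0 0 0 0 0 0 .4;0 0 0 0 0 0 .5;0 0 0 0 0 0 .5;0 0 0 0 0 0 .5'
python3 - <<'E'
from h import *
print(r.sense()['eef_pos'],r.sense()['contact_force'])
E
python3 steer.py '0 0 0 0 0 -10 .5;0 0 0 0 0 -20 .5;0 0 0 0 0 -30 .5;0 0 0 0 0 -40 .5;0 0 0 0 0 -40 .5'; python3 steer.py '0 0 0 15 0 -20 .5;0 0 0 25 0 0 1;0 0 0 25 0 0 1;0 0 0 0 0 0 1;0 0 0 0 0 0 1'
python3 - <<'E'
from h import *
p=r.camera_params('wrist');np.savez('w5.npz',**p);s=r.sense();print(s['eef_pos'],s['tcp_rot'])
a=r.grab_frame('wrist')[:,:,::-1];cv2.imwrite('pics/w5.png',a)
cv2.imwrite('pics/side5.png',r.grab_frame('side')[:,:,::-1])
Y=np.array([.1048,.9945]);f=np.array([539.4,295.])
for n,k in(('butt',16+76),('handle end',22),('face',16)):
  print(n,proj(p,[np.r_[f+k*Y,45+(10 if n!='face' else 14)]])[0])
E
```

```text
clock: 16.78
eef_pos: [544.4, 348.9, 51.5]
tcp_rot: [-3.141, 0.001, 1.465]
contact_force: [0.9, 0.0, 1.0]
opening: 0.499
grasp_force: 0.0
[544.38608221 348.86934648  51.46102765] [0.87190096 0.01730246 0.98314211]
clock: 17.2
eef_pos: [544.0, 348.8, 193.2]
tcp_rot: [-3.14, 0.001, 1.465]
contact_force: [0.6, 0.2, 0.3]
opening: 0.503
grasp_force: 0.0
clock: 17.62
eef_pos: [551.3, 414.6, 212.2]
tcp_rot: [3.141, -0.0, 1.467]
contact_force: [-0.4, -1.0, 0.5]
opening: 0.996
grasp_force: 0.0
[551.29490246 414.62874361 212.19989754] [ 3.14133104e+00 -2.88587079e-05  1.46677789e+00]
butt [321.81500062 213.82160131]
handle end [321.72384251 273.51560417]
face [321.7320104  280.39237486]
```

The picture budget is used up, so I'll check the collar gap from pixel profiles along the pin axis.

Run:
```python
from h import *
g=cv2.cvtColor(cv2.imread('pics/w5.png'),6).astype(int)
print('rows 200-310 step1 at cols 319-325 mean'); print(dict(zip(range(204,310,2),g[204:310:2,319:326].mean(1).round().astype(int).tolist())))
print('row 240 cols',dict(zip(range(296,350,2),g[238:243,296:350:2].mean(0).round().astype(int).tolist())))
for r0 in range(264,302,2): print(r0,g[r0,296:348:3].tolist())
p=dict(np.load('w5.npz'));Y=np.array([.1048,.9945]);f=np.array([539.4,295.])
for n,k,z in(('outer face top',16,66),('cheek in top',10,66),('collar front top',16,59),('collar back top',22,59),('foot end',20,10)): print(n,proj(p,[np.r_[f+k*Y,z]])[0].round(1))
```

```text
rows 200-310 step1 at cols 319-325 mean
{204: 29, 206: 31, 208: 18, 210: 20, 212: 22, 214: 27, 216: 32, 218: 45, 220: 47, 222: 46, 224: 43, 226: 44, 228: 44, 230: 45, 232: 44, 234: 40, 236: 44, 238: 42, 240: 41, 242: 42, 244: 42, 246: 42, 248: 42, 250: 41, 252: 45, 254: 46, 256: 47, 258: 47, 260: 44, 262: 48, 264: 47, 266: 46, 268: 43, 270: 69, 272: 109, 274: 212, 276: 220, 278: 187, 280: 113, 282: 112, 284: 134, 286: 215, 288: 219, 290: 161, 292: 116, 294: 161, 296: 216, 298: 232, 300: 217, 302: 146, 304: 131, 306: 123, 308: 122}
row 240 cols {296: 42, 298: 42, 300: 42, 302: 42, 304: 43, 306: 40, 308: 26, 310: 26, 312: 27, 314: 38, 316: 41, 318: 41, 320: 40, 322: 42, 324: 43, 326: 43, 328: 39, 330: 34, 332: 47, 334: 54, 336: 64, 338: 69, 340: 70, 342: 70, 344: 66, 346: 63, 348: 55}
264 [77, 68, 82, 118, 109, 106, 34, 47, 46, 47, 46, 42, 111, 113, 114, 94, 105, 109]
266 [65, 81, 85, 117, 112, 101, 35, 46, 45, 46, 46, 42, 107, 113, 115, 84, 81, 80]
268 [70, 133, 109, 117, 113, 104, 41, 44, 42, 42, 45, 55, 106, 112, 114, 114, 127, 54]
270 [85, 129, 118, 117, 113, 114, 82, 64, 69, 70, 6
[... 858 characters left out ...]
64, 61, 153, 159, 159, 159, 160, 164, 161, 161, 163, 160, 166, 167, 169, 150, 55, 50]
292 [123, 120, 114, 119, 119, 118, 116, 117, 116, 115, 118, 115, 114, 115, 115, 113, 117, 113]
294 [163, 160, 163, 167, 165, 162, 160, 160, 160, 164, 160, 161, 161, 159, 161, 163, 160, 158]
296 [212, 211, 214, 219, 217, 213, 214, 213, 214, 218, 217, 217, 217, 218, 218, 222, 217, 218]
298 [229, 230, 231, 233, 231, 228, 230, 229, 232, 232, 231, 231, 230, 232, 232, 234, 230, 232]
300 [231, 229, 229, 230, 234, 230, 232, 229, 222, 208, 232, 231, 231, 232, 232, 234, 230, 232]
outer face top [321.8 284.3]
cheek in top [321.8 289.1]
collar front top [321.7 280.4]
collar back top [321.7 275.6]
foot end [321.6 254.4]
```

Run:
```python
from h import *
from scipy.optimize import least_squares
p=dict(np.load('w5.npz'));g=cv2.cvtColor(cv2.imread('pics/w5.png'),6).astype(int)
Y=np.array([.1048,.9945]);f=np.array([539.4,295.])
def row(u,z): return proj(p,[np.r_[f+u*Y,z]])[0][1]
print('butt rows',g[205:222,318:327].mean(1).round().tolist(),'junction',g[266:284,318:327].mean(1).round().tolist(),'cheek',g[281:294,318:327].mean(1).round().tolist())
off=np.mean([284.9-row(16,66),290.3-row(10,66)]);print('off',off)
def pt(q,a,b): # a along outward from collar face, b up from axis
    gap,z,t=q; return row(16+gap+a*np.cos(t)-(-b)*np.sin(t),z-a*np.sin(t)+b*np.cos(t))+off
obs=[(76,10,217),(6,14,273),(0,14,278.6),(76,-10,207)]
for fix in (None,):
    s=least_squares(lambda q:[pt(q,a,b)-o for a,b,o in obs],[0,44,.03]);print(s.x,s.fun)
for q in((0,45,0),(0,44,0),(0,44,.03),(0.5,44,.06),(2,44,.0),(2,44,.06),(3,44,.03)): print(q,[round(pt(q,a,b)-o,1) for a,b,o in obs])
```

```text
butt rows [30.0, 31.0, 22.0, 18.0, 18.0, 21.0, 23.0, 22.0, 25.0, 29.0, 30.0, 33.0, 38.0, 45.0, 47.0, 47.0, 47.0] junction [45.0, 45.0, 44.0, 44.0, 69.0, 96.0, 111.0, 163.0, 212.0, 219.0, 219.0, 216.0, 184.0, 134.0, 113.0, 113.0, 112.0, 107.0] cheek [113.0, 112.0, 107.0, 134.0, 192.0, 215.0, 218.0, 219.0, 211.0, 162.0, 110.0, 116.0, 136.0]
off 0.9392249122970782
[ 2.9278922  39.80723308 -0.15902987] [-0.09669567  0.73394686 -0.68157846  0.04645268]
(0, 45, 0) [np.float64(-2.2), np.float64(3.5), np.float64(2.7), np.float64(0.9)]
(0, 44, 0) [np.float64(-2.6), np.float64(3.0), np.float64(2.2), np.float64(0.6)]
(0, 44, 0.03) [np.float64(-3.7), np.float64(2.6), np.float64(1.9), np.float64(0.1)]
(0.5, 44, 0.06) [np.float64(-5.1), np.float64(1.8), np.float64(1.1), np.float64(-0.6)]
(2, 44, 0.0) [np.float64(-4.4), np.float64(1.4), np.float64(0.6), np.float64(-1.2)]
(2, 44, 0.06) [np.float64(-6.5), np.float64(0.5), np.float64(-0.1), np.float64(-1.9)]
(3, 44, 0.03) [np.float64(-6.4), np.float64(0.2), np.float64(-0.5), np.float64(-2.4)]
```

The edges suggest a possible 1–2 mm gap, though it could be tilt. I'll nudge the butt with closed fingers until the force rises, to make sure the pin is home.

```bash
python3 steer.py '0 0 0 8 0 0 0;0 0 0 6 0 0 0;0 0 0 0 0 0 0;0 0 0 0 0 0 0;0 0 0 0 0 0 0' 40; python3 steer.py '0 0 0 0 0 35 0;0 0 0 0 0 35 0;0 0 0 0 0 35 0;0 0 0 0 0 30 0;0 0 0 0 0 20 0'; python3 steer.py '0 0 0 0 0 0 0;0 0 0 0 0 0 0;0 0 0 0 0 0 0'
python3 - <<'E'
from h import *
Y=np.array([.1048,.9945]);f=np.array([539.4,295.])
plan(*(f+110*Y),54,np.pi-1.676)
E
```

```text
clock: 18.13
eef_pos: [553.0, 427.7, 211.5]
tcp_rot: [-3.141, 0.0, 1.465]
contact_force: [-0.5, -0.4, -0.1]
opening: 0.304
grasp_force: 0.0
clock: 18.55
eef_pos: [551.7, 426.5, 53.3]
tcp_rot: [-3.139, 0.003, 1.465]
contact_force: [-0.2, -0.9, 0.2]
opening: 0.005
grasp_force: 0.0
clock: 18.8
eef_pos: [553.9, 428.4, 58.2]
tcp_rot: [3.14, -0.001, 1.465]
contact_force: [0.4, -0.3, 0.1]
opening: 0.002
grasp_force: 0.0
shift tool [-24.2  -0.5   4.2] rotvec [ 0.0014 -0.0012 -0.0004] now [553.9 428.4  58.2] [ 3.140e+00 -1.000e-03  1.465e+00] F [ 0.4 -0.3  0.1] t 18.8
```

```bash
python3 steer.py '0 0 0 -6 -.5 3 0;0 0 0 -6 0 0 0;0 0 0 -5 0 0 0;0 0 0 -3 0 0 0;0 0 0 0 0 0 0'; python3 steer.py '0 0 0 -2 0 0 0;0 0 0 -2 0 0 0;0 0 0 0 0 0 0'; python3 steer.py '0 0 0 -2 0 0 0;0 0 0 0 0 0 0'; python3 steer.py '0 0 0 -2 0 0 0;0 0 0 0 0 0 0'
```

```text
clock: 19.22
eef_pos: [550.6, 407.1, 54.3]
tcp_rot: [3.141, -0.0, 1.465]
contact_force: [-0.1, -0.5, 0.1]
opening: 0.003
grasp_force: 0.0
clock: 19.47
eef_pos: [550.0, 403.8, 53.7]
tcp_rot: [-3.142, 0.0, 1.465]
contact_force: [0.5, 0.1, 0.3]
opening: -0.0
grasp_force: 0.0
clock: 19.63
eef_pos: [549.7, 401.9, 53.6]
tcp_rot: [-3.141, 0.0, 1.465]
contact_force: [0.2, -0.3, -0.5]
opening: 0.002
grasp_force: 0.0
clock: 19.8
eef_pos: [549.5, 399.8, 53.6]
tcp_rot: [-3.141, 0.0, 1.465]
contact_force: [-0.5, 0.1, 0.3]
opening: 0.001
grasp_force: 0.0
```

```bash
python3 steer.py '0 0 0 -1 0 0 0;0 0 0 0 0 0 0'; python3 steer.py '0 0 0 -1 0 0 0;0 0 0 0 0 0 0'; python3 steer.py '0 0 0 -1 0 0 0;0 0 0 0 0 0 0'|grep -E 'eef|cont'
```

```text
clock: 19.97
eef_pos: [549.5, 399.0, 53.7]
tcp_rot: [-3.142, 0.0, 1.465]
contact_force: [-0.3, -0.6, -0.4]
opening: -0.001
grasp_force: 0.0
clock: 20.13
eef_pos: [549.6, 398.4, 53.9]
tcp_rot: [3.141, -0.001, 1.465]
contact_force: [0.2, 1.9, 0.0]
opening: -0.002
grasp_force: 0.7
eef_pos: [549.9, 398.1, 54.2]
contact_force: [-0.1, 4.7, 0.9]
```

```bash
for i in 1; do python3 steer.py '0 0 0 -1 0 0 0;0 0 0 0 0 0 0'|grep -E 'eef|cont'; python3 steer.py '0 0 0 -1 0 0 0;0 0 0 0 0 0 0'|grep -E 'eef|cont'; python3 steer.py '0 0 0 -1 0 0 0;0 0 0 0 0 0 0'|grep -E 'eef|cont';done
```

```text
eef_pos: [550.2, 397.9, 54.6]
contact_force: [0.1, 7.6, 1.2]
eef_pos: [550.4, 397.7, 54.9]
contact_force: [0.0, 10.3, 1.4]
eef_pos: [550.7, 397.6, 55.3]
contact_force: [0.6, 13.4, 1.6]
```

```bash
python3 steer.py '0 0 0 6 0 0 0;0 0 0 10 0 0 0;0 0 0 15 0 0 0;0 0 0 0 0 -20 0;0 0 0 0 0 -35 0'; python3 steer.py '0 0 0 0 0 -35 .5;0 0 0 -12 0 -35 1;0 0 0 0 0 -30 1;0 0 0 0 0 0 1;0 0 0 0 0 0 1'
python3 - <<'E'
from h import *
p=r.camera_params('wrist')
g=cv2.cvtColor(r.grab_frame('wrist')[:,:,::-1],6).astype(int)
Y=np.array([.1048,.9945]);f=np.array([539.4,295.])
row=lambda u,z:proj(p,[np.r_[f+u*Y,z]])[0]
for n,u,z in(('butt',92,55),('collar back',22,58),('collar front',16,58),('cheek outer',16,66),('inner',10,66)):print(n,row(u,z).round(1))
a=int(row(92,55)[1]);c=int(row(16,66)[1]);x=int(row(22,55)[0])
print(a-8,g[a-8:a+8,x-4:x+5].mean(1).round().tolist());print(c-16,g[c-16:c+12,x-4:x+5].mean(1).round().tolist())
# rail/pins in rest: unchanged short pin check via scene, glassware via diff
i0=cv2.imread('pics/scene0.png').astype(int);i1=r.grab_frame('scene')[:,:,::-1].astype(int);cv2.imwrite('pics/scene6.png',i1)
d=abs(i1-i0).max(2)
print('short pin diff',d[275:315,315:365].mean(),'long pin spot',d[255:285,293:322].mean(),'glass',d[120:195,325:345].mean())
j0=cv2.imread('pics/side0.png').astype(int);j1=r.grab_frame('side')[:,:,::-1].astype(int);print('side glass diff',abs(j1-j0)[195:258,245:283].mean())
print(r.sense()['contact_force'],r.sense()['clock'])
E
```

```text
clock: 21.22
eef_pos: [549.8, 424.0, 104.8]
tcp_rot: [-3.136, 0.006, 1.466]
contact_force: [0.1, -0.1, 0.8]
opening: -0.0
grasp_force: 0.0
clock: 21.63
eef_pos: [551.9, 413.7, 210.9]
tcp_rot: [3.139, -0.002, 1.465]
contact_force: [-0.5, 1.1, -0.3]
opening: 0.706
grasp_force: 0.0
butt [320.8 213.8]
collar back [320.9 275.4]
collar front [320.9 280.2]
cheek outer [321.  284.6]
inner [321.  289.5]
205 [29.0, 26.0, 19.0, 19.0, 18.0, 20.0, 21.0, 22.0, 29.0, 40.0, 43.0, 44.0, 43.0, 46.0, 46.0, 46.0]
268 [43.0, 42.0, 63.0, 95.0, 103.0, 150.0, 209.0, 218.0, 218.0, 217.0, 195.0, 144.0, 114.0, 112.0, 112.0, 107.0, 127.0, 182.0, 212.0, 218.0, 219.0, 214.0, 172.0, 118.0, 112.0, 132.0, 154.0, 185.0]
short pin diff 8.2625 long pin spot 11.841379310344827 glass 0.9233333333333333
side glass diff 6.298245614035087
[-0.24248227  0.31853193 -0.3494909 ] 21.7833[ WARN:0@5.868] global loadsave.cpp:1063 imwrite_ Unsupported depth image for selected encoder is fallbacked to CV_8U.
```

Run:
```python
from h import *
a,b=cv2.imread('pics/scene0.png'),cv2.imread('pics/scene6.png')
j0,j1=cv2.imread('pics/side0.png'),r.grab_frame('side')[:,:,::-1].copy()
def m(n,A,B,x0,x1,y0,y1):
    t=A[y0:y1,x0:x1];R_=cv2.matchTemplate(B[y0-8:y1+8,x0-8:x1+8],t,cv2.TM_CCOEFF_NORMED);_,v,_,l=cv2.minMaxLoc(R_);print(n,round(v,3),np.array(l)-8)
m('short pin',a,b,335,366,278,300);m('short tip',a,b,345,368,276,292);m('short butt',a,b,312,340,292,308)
m('beaker side',j0,j1,254,284,195,234);m('bottle side',j0,j1,246,270,230,258);m('side rack',j0,j1,248,290,258,332)
```

```text
short pin 1.0 [0 0]
short tip 1.0 [0 0]
short butt 0.951 [0 0]
beaker side 0.936 [-1  0]
bottle side 1.0 [0 0]
side rack 0.998 [0 0]
```

Run:
```python
from h import *
j0,j1=cv2.imread('pics/side0.png').astype(int),r.grab_frame('side')[:,:,::-1].astype(int)
d=abs(j1-j0).max(2)
for y in range(192,240,3): print(y,d[y,246:300:3].tolist())
```

```text
192 [7, 8, 8, 7, 8, 8, 8, 7, 7, 7, 8, 9, 9, 38, 38, 10, 8, 8]
195 [7, 8, 7, 7, 8, 8, 8, 8, 7, 9, 9, 7, 10, 28, 84, 32, 8, 8]
198 [8, 7, 7, 8, 8, 8, 8, 8, 7, 8, 8, 10, 10, 12, 27, 36, 16, 8]
201 [6, 5, 4, 6, 9, 6, 6, 6, 4, 7, 6, 19, 67, 77, 43, 35, 25, 27]
204 [3, 5, 3, 4, 6, 6, 6, 5, 6, 6, 10, 36, 6, 13, 35, 25, 24, 29]
207 [5, 3, 3, 2, 6, 5, 7, 6, 7, 6, 12, 13, 6, 10, 10, 20, 16, 19]
210 [3, 4, 4, 3, 5, 8, 7, 8, 8, 8, 8, 19, 15, 16, 24, 17, 11, 1]
213 [1, 4, 2, 4, 5, 8, 7, 8, 6, 7, 6, 40, 16, 9, 28, 15, 3, 6]
216 [2, 2, 3, 4, 3, 8, 7, 7, 8, 6, 2, 71, 13, 12, 26, 5, 5, 3]
219 [4, 4, 3, 5, 2, 8, 7, 9, 9, 10, 3, 71, 15, 14, 17, 3, 4, 3]
222 [5, 4, 3, 4, 2, 7, 9, 9, 9, 9, 10, 86, 8, 4, 18, 5, 3, 4]
225 [3, 4, 4, 4, 4, 8, 9, 8, 8, 10, 10, 77, 11, 3, 19, 9, 6, 18]
228 [3, 2, 2, 3, 3, 4, 9, 9, 9, 9, 5, 6, 4, 5, 18, 13, 18, 18]
231 [4, 3, 5, 7, 3, 3, 3, 6, 6, 4, 2, 9, 9, 17, 18, 7, 19, 8]
234 [2, 4, 8, 12, 10, 9, 7, 4, 4, 3, 3, 11, 13, 16, 15, 11, 10, 17]
237 [4, 10, 10, 9, 9, 10, 11, 3, 2, 4, 4, 4, 9, 3, 18, 12, 19, 13]
```

The left part of the beaker is unchanged. The differences start at column 279, where the arm now stands in front of it, so nothing has been disturbed.

```bash
python3 -c "
from rig import r
print(r.sign_off())"
```

```text
the job is handed in; nothing more can be done
None
```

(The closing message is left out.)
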